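# Clamp a valve body in the bench vise and stamp it

## Task

Take the brass valve body from the white tray and stand it upright on the bed of the blue vise, centred under the stamp, its two broad faces (the ones with the ports) towards the jaws; crank the red handle clockwise until the jaw grips the part firmly. Then swing the stamp arm down until its die presses on the clamped part, and let the arm return fully upright, leaving the part clamped in the vise. Do not disturb the other parts and things on the bench.

Things in the scene. Friction and masses are not known exactly. Their poses are not given: they have to be found in the camera images.
- vise: blue vise and stamp station, fixed. Origin at table level below the point where the die lands; +x runs along the screw from crank to fixed jaw and stamp column. Bed top z 60 mm, 76 wide (y). Steel fixed jaw: face at x +15, 25 thick, 80 wide, top z 95. End block x -72 to -90, top z 100. Screw axis y 0, z 80. Base plate x -90 to +115, y +-60, 14 thick, none below the crank.
- stamp_hinge (a point): hinge of the stamp arm, its axis along the vise's y, at x +85, y 0, z 150 mm in the vise frame, axes like the vise's. It sits in a blue fork (y +-27 mm, up to 15 mm above it) on a column that spans vise x +59 to +109 mm, y +-35 mm, up to z 94 mm.
- jaw: the sliding steel jaw, 25 x 80 x 34 mm. Origin at the bottom of its clamping face, axes like the vise's; it slides along the vise's +x towards the fixed jaw. In the vise frame its face lies at x -39 mm when the crank reads 0 and would reach x -15 mm on a 30 mm part standing against the fixed jaw.
- crank (a joint): crank angle, rad: 0 with the handle at the top, growing clockwise seen from the handle's end (along the vise's +x). A turn closes the jaw 12 mm; starts at 1 to 5, meets a part standing against the fixed jaw at about 12.6, and stays where it is left. In the vise frame the handle's centre is at x -138, y -40 sin(angle), z 80 + 40 cos(angle) mm.
- crank_grip (a point): middle of the red crank handle, a freely spinning sleeve 16 mm in diameter and 48 mm long, parallel to the screw, 40 mm from the screw axis and pointing away from the vise; 26 mm clear from here to the crank's arm. Pinch it from above and lead it round its circle.
- stamp_arm: steel stamp arm with the die; origin on its hinge. At rest (angle 0, its axes like the vise's) it stands up leaning back 0.15 rad, held by a spring (4 N at the handle); it swings about its -y axis, down towards the crank; at 1.721 it is level, die flat on a 50 mm part. Handle centre in the vise frame: x 85 + 150 sin(0.15 - angle), y +37, z 150 + 150 cos(0.15 - angle) mm.
- stamp_grip (a point): middle of the red handle at the stamp arm's end, a freely spinning sleeve 16 mm in diameter and 50 mm long, along the vise's y, sticking out of the arm to the +y side; 150 mm from the hinge.
- die_face (a point): face of the stamp die, a brass tip 12 mm in diameter that sticks out 40 mm from the arm centre line, 85 mm from the hinge.
- brass_part: the brass valve body to be stamped: block 30 mm (x) x 44 mm (y) x 50 mm (z), a dark round port in each broad x face, four small dark dots on top. Origin at the centre of its underside, z up.
- black_part: black valve body, same shape and size; leave it in the tray.
- steel_part: grey steel valve body, same shape and size; leave it in the tray.
- tray: white tray with three valve bodies in a row along its x, about 75 mm apart, 276 x 146 mm, floor 12 mm above the table, rim 20 mm high; fixed. Origin at the centre of its underside.
- gauge_stand: dial gauge stand, obstacle, fixed: black base 70 x 70 x 30 mm, steel post 16 mm in diameter up to 230 mm, dial 56 mm across at its side at 190 mm. Origin at the centre of its underside.
- oil_bottle: white bottle with red cap, 48 mm in diameter, 150 mm high, stands loose. Origin at its base centre.
- screwdriver: loose screwdriver lying on the bench. Origin below its middle.
- brush: loose hand brush lying on the bench. Origin below its middle.
- pen_cup: loose grey cup, 70 mm in diameter, 90 mm high. Origin at its base centre.
- gauge_block_case: loose dark wooden case 90 x 60 x 28 mm. Origin at the centre of its underside.
Not all that is in view belongs to the job. There is more than one size of the brass_part; the one meant has the size given above.

How it is judged (in metres and radians):
On the way, in this order (a step that is already met when the one before it is completed fails the run):
1. the brass part stands on the bed, centred, gripped between the jaws (y of brass_part in the frame of vise between -0.01 and 0.01 m and x of brass_part in the frame of vise between -0.005 and 0.005 m and z of brass_part in the frame of vise between 0.056 and 0.065 m and angle between brass_part's own z axis and vertical below 0.08 rad and angle between the x axis of brass_part and the x axis of vise, either way round below 0.12 rad and contact force between jaw and brass_part above 8 N), for 0.2 s.
2. the stamp die presses on the clamped part (all of step 1 and contact force between stamp_arm and brass_part above 4 N), for 0.05 s.
At the end, for the whole second after the job is handed in: Brass part upright on the bed (tilt < 0.08 rad), square to the jaws (0.12 rad), centred under the stamp within 10 mm across the jaws and 5 mm along the screw, gripped by the jaw with over 8 N, at rest; stamp arm back upright (under 0.12 rad) (all of step 1 and angle between stamp_arm's own z axis and vertical below 0.12 rad and linear speed of brass_part below 0.02 m/s); the robot touches nothing.
It fails at once if a bystander is shifted by more than 30 mm or the bottle or cup is tipped (distance of any of black_part, steel_part, oil_bottle, screwdriver, brush, pen_cup, gauge_block_case from where it was at the start of the episode above 0.03 m or angle between any of oil_bottle, pen_cup's own z axis and vertical above 0.5 rad).
It also fails if it takes over 72 s, if anything falls off the work surface, if the arm or the gripper's body presses on something with over 40 N, if the wrist force passes 120 N, or if a joint passes its speed limit or range.

## Robot

A 6-joint arm with a two-finger parallel gripper is mounted at the origin on the work surface. World frame = base frame: x ahead of the robot, y to its left, z up, the work surface at z = 0. Lengths are in mm, angles in degrees, forces in N, time in s.
With the tool pointing down it reaches from about 300 to 850 mm from the base axis. Payload 4.2 kg.
Tool frame: the origin (TCP) lies midway between the tips of the shut fingers; the grasp point (between the pads) lies 19 mm behind it; z points along the fingers, y is the line along which they close (so a half turn about z gives the same grasp; the last joint's range is limited). The gripper opens to 91 mm and grips with 3 to 60 N. Pads are 32 mm wide; open, the fingers measure 118 mm over their backs; the gripper's body (76 mm by 178 mm) begins 60 mm behind the grasp point.
Start: joints at [71.792, 18.312, 89.639, -0, 72.044, -1.146], TCP at [168.717, 549.707, 213.976] pointing down, gripper open.
Joint ranges: [-177.97, 177.97], [-48.28, 115.42], [12.27, 149.76], [-77.06, 257.06], [2.81, 150.46], [-146.56, 146.56]. Speed limits (degrees/s): [147.25, 147.25, 180, 180, 180, 180].

## Interface

Orientations are given as [roll, pitch, yaw] about the fixed x, y, z axes, in that order (R = Rz(yaw) Ry(pitch) Rx(roll)).
In Python, from workcell import env gives the robot as it stands.
- The arm moves only by the tool send_rows, never from a script. Its argument "steps" is a list that holds one entry, the list of rows, each a list of 5 numbers: the shift along the tool's x, y, z scaled (see below), then the turn about the tool's z scaled (see below), then the opening, from 0 (shut) to 1 (fully open). In form: [[[dx, dy, dz, yaw, fingers], ...]]. A call has 1 to 5 rows; each row shifts and turns the commanded pose from where the row before left it, along the tool's axes as they then stand; what a row does not reach is not made up. The controller multiplies each number of a shift by 0.04 m and each number of a turn by 0.12 rad. A row lasts 1/12 s, in which the tool goes at most 41.7 mm and 7.16 degrees, less where a joint would pass 70% of its speed; a pose out of reach is approached as far as the arm can. A call with a number of a shift or a turn outside -1 to 1 is refused whole. A call with a gripper value outside its range is refused whole. The fingers move at their own pace and stop on an object; "squeeze" is the grip in N (left out, the last holds). Time passes only in rows, so rows that do not move let the fingers close. It gives the time, the measured TCP pose, the force, the opening and the grip force at its end, in the units of the state.
- env.state(): the state, without advancing time (a new reading comes with each control period).
- env.grab_frame(name): name is "scene" or "top" or "wrist"; returns a dict with "pixels" (400x640x3 uint8, red, green, blue), "depth" (400x640 float32, mm along the optical axis (not along the pixel's ray), 0 where there is no reading), "intrinsics" (3x3 intrinsics, pixels), "cam_to_world" (4x4, takes a point from camera to world coordinates). Camera axes: x right, y down, z forward; pixel columns grow to the right and rows downward; lengths in mm; the calibration is good to about 2 mm. A picture is of the moment at which its call begins.
- env.job_done(): hands the job in; it is judged then, once.
The state is a dict: "time_s": time; "qpos": joint angles; "qvel": joint speeds; "effort": joint torques, N m; "ee_pos": TCP position; "ee_rot": TCP orientation; "force": force on the tool from outside, world axes, zero at the start; "torque": the same for the moment, N m; "gripper_width": finger opening in mm; "gripper_force": force on a finger pad.
Only numpy, scipy, OpenCV 4.12 (cv2) and the standard library are available. Lean on these libraries where they do the work, as an engineer would, in place of code of your own. Each camera call takes 0.05 s, during which the arm holds its last target. There are 200 camera calls.

## Working session

There is one attempt and no reset: what is moved stays moved. The work goes in short steps, Python scripts to look and compute and a tool call to move; the robot and the scene stay as the last step left them, time stands still between calls to the robot, and variables do not carry over. Pictures are saved under pics/ and viewed, at most 10 in all, crops included, and the job is handed in when it is done.

Besides the shell and the picture viewer there is one more tool, called as name(argument=value, ...), one argument or row to a line, values as JSON. send_rows: Moves the arm, as the interface text tells. Shifts and turns lie within -1 to 1; 1 stands for 0.04 m of shift or 0.12 rad of turn. Its arguments: {"type":"object","properties":{"steps":{"type":"array"},"squeeze":{"type":"number"}},"required":["steps"]}

```bash
ls; mkdir -p pics
cat > h.py <<'E'
from workcell import env
import numpy as np, cv2
def grab(n,save=None):
    f=env.grab_frame(n)
    if save: cv2.imwrite('pics/'+save,f['pixels'][:,:,::-1])
    return f
def pts(f):
    K=np.array(f['intrinsics']);T=np.array(f['cam_to_world']);d=f['depth']
    v,u=np.mgrid[:d.shape[0],:d.shape[1]]
    p=np.stack([(u-K[0,2])/K[0,0]*d,(v-K[1,2])/K[1,1]*d,d],-1)
    return p@T[:3,:3].T+T[:3,3]
E
python3 - <<'E'
from h import *
a=grab('top','top.png');b=grab('scene','scene.png')
np.savez('f0.npz',tp=a['pixels'],tx=pts(a),sp=b['pixels'],sx=pts(b))
print(a['cam_to_world'],a['intrinsics'],b['cam_to_world'],env.state())
E
```

```text
pics
[[-1.84292873e-02 -9.80627318e-01  1.95013910e-01  2.44151260e+02]
 [-9.99812408e-01  1.69125204e-02 -9.44009884e-03  4.91292951e+00]
 [ 5.95904207e-03 -1.95151302e-01 -9.80755045e-01  1.63215555e+03]
 [ 0.00000000e+00  0.00000000e+00  0.00000000e+00  1.00000000e+00]] [[432.21278307   0.         312.21449377]
 [  0.         432.21278307 199.04356222]
 [  0.           0.           1.        ]] [[-7.79555626e-02  6.14710351e-01 -7.84891148e-01  1.45779543e+03]
 [ 9.96891482e-01  5.70775788e-02 -5.43095152e-02  4.63163183e+01]
 [ 1.14150652e-02 -7.86685029e-01 -6.17249027e-01  9.05193524e+02]
 [ 0.00000000e+00  0.00000000e+00  0.00000000e+00  1.00000000e+00]] {'time_s': 0.1, 'qpos': array([ 7.17929327e+01,  1.83479764e+01,  8.96974247e+01, -3.04578445e-03,
        7.20427427e+01, -1.14526481e+00]), 'qvel': array([ 0.11743403, -0.11135463, -0.11081047, -0.03014181, -0.03587998,
       -0.09183693]), 'effort': array([ 3.05257686e-07, -4.13331771e+01, -2.32510436e+01,  7.29068276e-02,
        4.22220665e-02, -7.22637174e-05]), 'ee_pos': array([168.58214502, 549.28374622, 213.21785253]), 'ee_rot': array([-1.79911816e+02,  1.13363259e-03,  1.62939140e+02]), 'force': array([ 1.10060557,  0.66543123, -0.40827295]), 'torque': array([-0.04856755,  0.00121976,  0.0225813 ]), 'gripper_force': 0.0, 'gripper_width': 91.05719407845609}
```

View pics/top.png

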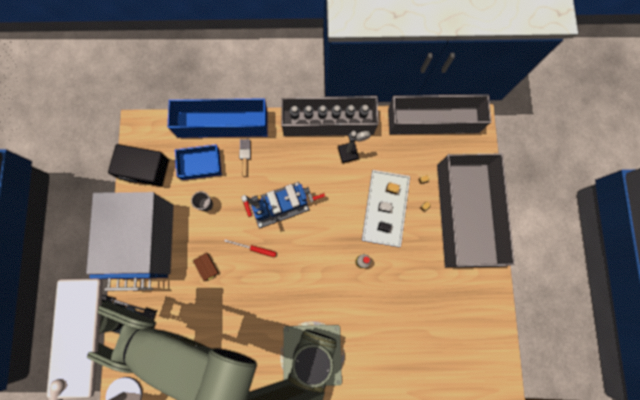

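View pics/scene.png

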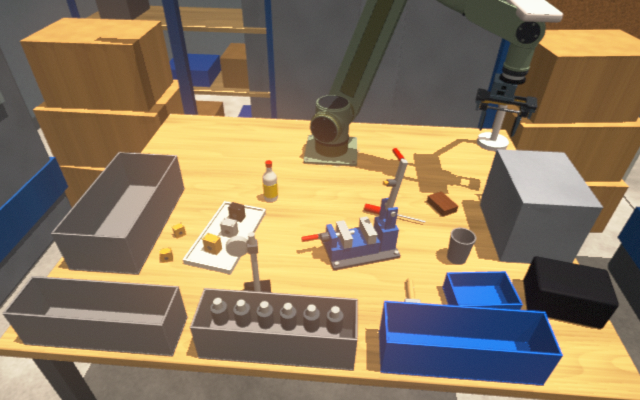

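The top view shows the brass part in the tray at about (393,188). The vise is at (280,203), with the crank to its right at (318,197) and the red stamp handle at (248,205), so vise +x points roughly along world +y. The scene view agrees: the gauge stand is beyond the tray and the bottle is near its robot side.

Run:
```python
from h import *
z=np.load('f0.npz')
for n,box in (('t',(150,260,220,440)),('s',(140,290,180,440))):
    r0,r1,c0,c1=box
    P=z[n+'p'][r0:r1,c0:c1];X=z[n+'x'][r0:r1,c0:c1];H=cv2.cvtColor(P,cv2.COLOR_RGB2HSV)
    for nm,lo,hi in (('blue',(100,120,40),(125,255,255)),('red',(0,190,90),(6,255,255)),('brass',(17,150,90),(28,255,255))):
        m=cv2.inRange(H,lo,hi)
        if nm=='brass': m[X[...,2]<25]=0
        k,l,s,c=cv2.connectedComponentsWithStats(m)
        for i in range(1,k):
            if s[i,4]>=12:
                q=X[l==i];print(n,nm,s[i,4],(c[i]+[c0,r0]).round(),np.median(q,0).round(),q.min(0).round(),q.max(0).round())
    if n=='t':
        w=(X[...,2]>8)&(X[...,2]<40)&(H[...,1]<60)&(H[...,2]>150)
        q=X[w]; q=q[(q[:,1]<-100)];print('tray',cv2.minAreaRect(q[:,:2].astype(np.float32)))
```

```text
t blue 123 [301. 195.] [565.  31.  95.] [535.  16.  47.] [604.  57. 110.]
t blue 202 [283. 201.] [548.  98.  60.] [511.  65.  11.] [604. 124.  69.]
t blue 242 [263. 209.] [512. 165.  92.] [244.   5.  10.] [ 567.  205. 1632.]
t red 27 [317. 197.] [564. -28.  64.] [556. -50.  -7.] [582. -13.  69.]
t red 41 [247. 209.] [480. 195. 307.] [460. 186. 300.] [502. 202. 314.]
t red 113 [263. 251.] [371. 175.  25.] [355. 131.  19.] [390. 220.  37.]
t brass 31 [424. 179.] [ 632. -437.   36.] [ 623. -450.   26.] [ 644. -424.   41.]
t brass 63 [393. 188.] [ 594. -310.   62.] [ 244. -327.   51.] [ 610.    5. 1632.]
t brass 29 [426. 206.] [ 527. -434.   37.] [ 244. -446.   29.] [ 539.    5. 1632.]
tray ((528.0410766601562, -290.13067626953125), (146.56028747558594, 279.4783020019531), 79.38421630859375)
s blue 13 [392. 208.] [548. 187. 166.] [545.  46. 164.] [1458.  200.  905.]
s blue 18 [390. 229.] [554. 191.  94.] [546.  46.  90.] [1458.  210.  905.]
s blue 36 [359. 240.] [570. 105.  60.] [552.  99.  56.] [588. 116.  64.]
s red 48 [398. 153.] [488. 191. 305.] [463.  46. 300.] [1458.  201.  905.]
s red 13 [268. 162.] [ 331. -190.  152.] [ 322. -196.  147.] [ 340. -184.  154.]
s red 84 [372. 208.] [374. 152.  23.] [359. 130.  14.] [388. 175.  31.]
s red 50 [310. 237.] [571. -33.  61.] [561. -53.  55.] [580. -13.  68.]
s brass 18 [385. 182.] [534. 163. 244.] [524. 157. 237.] [542. 168. 247.]
s brass 161 [270. 190.] [ 348. -187.   49.] [ 323. -215.   25.] [1458.   46.  905.]
s brass 20 [181. 227.] [ 530. -430.   34.] [ 522. -435.   27.] [ 542. -421.   38.]
s brass 105 [211. 239.] [ 602. -313.   62.] [ 583. -335.   51.] [ 618. -292.   67.]
```

Run:
```python
from h import *
f=grab('wrist');T=np.array(f['cam_to_world']);s=env.state()
from scipy.spatial.transform import Rotation as R
Rt=R.from_euler('xyz',s['ee_rot'],degrees=True).as_matrix()
print('cam in tool',Rt.T@(T[:3,3]-s['ee_pos']),'\n',Rt.T@T[:3,:3],f['intrinsics'][0])
def mv(t,x): return (Rt.T@(np.array(t)-x)/40).round(2)
print(Rt.round(3), mv([480,60,430],s['ee_pos']))
```

```text
cam in tool [  78.22715296    0.74241947 -171.70366715] 
 [[ 1.22481270e-04 -9.58979203e-01 -2.83476406e-01]
 [ 9.99999986e-01  8.42362816e-05  1.47103692e-04]
 [-1.17190383e-04 -2.83476420e-01  9.58979200e-01]] [311.14928416   0.         322.42117436]
[[-0.956  0.293 -0.   ]
 [ 0.293  0.956 -0.001]
 [-0.    -0.001 -1.   ]] [-11.03  -9.42  -5.4 ]
```

send_rows(
  steps=[
    [[0, 0, -1, 0.96, 1], [0, 0, -1, 0.96, 1], [0, 0, -1, 0.96, 1], [0, 0, -1, 0.96, 1], [0, 0, -1, 0.96, 1]],
  ],
)

```text
time_s: 0.57
ee_pos: [168.5, 549.1, 415.8]
ee_rot: [-180.0, 0.0, 129.6]
force: [-0.1, 2.4, -0.3]
gripper_width: 91.3
gripper_force: 0.0
```

send_rows(
  steps=[
    [[0, 0, 0, 0.9, 1], [0, 0, 0, 0.9, 1], [0, 0, 0, 0.9, 1], [0, 0, 0, 0.9, 1], [-0.88, 0.39, 0, 0, 1]],
  ],
)

```text
time_s: 0.98
ee_pos: [190.5, 523.1, 411.8]
ee_rot: [-179.8, -0.1, 105.3]
force: [0.9, -1.3, -0.6]
gripper_width: 91.1
gripper_force: 0.0
```

send_rows(
  steps=[
    [[-0.88, 0.39, 0, 0, 1], [-0.88, 0.39, 0, 0, 1], [-0.88, 0.39, 0, 0, 1], [-0.88, 0.39, 0, 0, 1], [-0.88, 0.39, 0, 0, 1]],
  ],
)

```text
time_s: 1.4
ee_pos: [315.0, 368.7, 413.7]
ee_rot: [-180.0, 0.0, 105.2]
force: [0.9, 0.5, -0.0]
gripper_width: 91.3
gripper_force: 0.0
```

send_rows(
  steps=[
    [[-0.88, 0.39, 0, 0, 1], [-0.88, 0.39, 0, 0, 1], [-0.88, 0.39, 0, 0, 1], [-0.88, 0.39, 0, 0, 1], [-0.88, 0.39, 0, 0, 1]],
  ],
)

```text
time_s: 1.82
ee_pos: [436.4, 219.2, 413.9]
ee_rot: [-180.0, -0.0, 105.2]
force: [0.9, 0.2, -0.8]
gripper_width: 91.5
gripper_force: 0.0
```

send_rows(
  steps=[
    [[-0.88, 0.39, 0, 0, 1], [-0.88, 0.39, 0.1, 0, 1], [-0.88, 0.39, 0.2, 0, 1], [-0.88, 0.39, 0.2, 0, 1], [-0.88, 0.39, 0.2, 0, 1]],
  ],
)

```text
time_s: 2.23
ee_pos: [557.9, 69.7, 385.4]
ee_rot: [-180.0, -0.0, 105.2]
force: [-0.0, 0.6, -0.4]
gripper_width: 91.3
gripper_force: 0.0
```

Run:
```python
from h import *
env.grab_frame('wrist');a=grab('wrist','w1.png');b=grab('scene','s1.png');print(env.state()['ee_pos'],env.state()['ee_rot'])
np.savez('f1.npz',p=a['pixels'],x=pts(a))
p=b['pixels'][0:300,220:480,::-1];cv2.imwrite('pics/s1c.png',cv2.resize(p,None,fx=2,fy=2))
```

```text
[557.90633642  69.4885943  383.82893028] [-1.79780218e+02 -3.87976524e-02  1.04951877e+02]
```

View pics/w1.png

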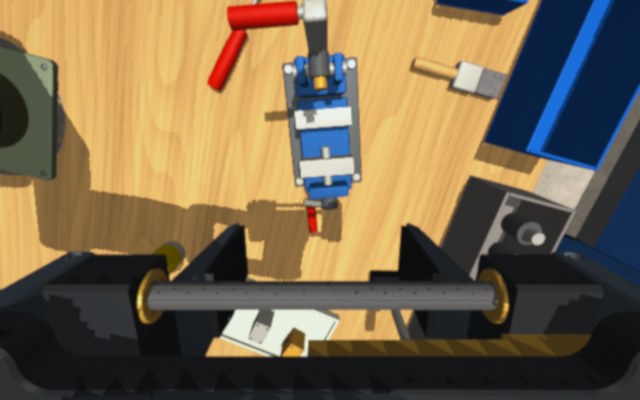

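View pics/s1c.png

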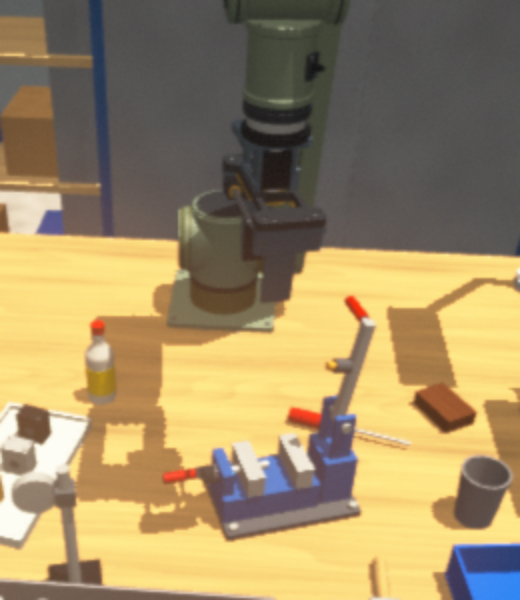

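The wrist view shows the vise from above: fixed jaw at (323,118), sliding jaw at (326,170), crank handle at (312,218), stamp handle at (263,14). The tray is at the bottom edge. In the scene crop the gripper hangs clear of everything, and no camera housing sticks out of it.

Run:
```python
from h import *
z=np.load('f1.npz');P=z['p'];X=z['x'];H=cv2.cvtColor(P,cv2.COLOR_RGB2HSV)
sub=np.zeros(P.shape[:2],bool);sub[40:260,250:400]=1
def rect(m,nm):
    m=m.astype(np.uint8);k,l,s,c=cv2.connectedComponentsWithStats(m)
    for i in range(1,k):
        if s[i,4]>60:
            q=X[l==i];r=cv2.minAreaRect(q[:,:2].astype(np.float32));print(nm,s[i,4],c[i].round(),np.array(r[0]).round(1),np.array(r[1]).round(1),round(r[2],1),np.median(q[:,2]).round(1))
rect(sub&(abs(X[...,2]-95)<5)&(H[...,1]<70),'jaw')
rect(sub&(abs(X[...,2]-14)<6),'base')
rect(sub&(abs(X[...,2]-60)<5)&(H[...,1]>120)&(H[...,0]>90),'bed')
rect(sub&(abs(X[...,2]-100)<4)&(H[...,1]>120),'endblk')
red=((H[...,0]<6)|(H[...,0]>174))&(H[...,1]>180)&(H[...,2]>80)
rect(red&(X[...,2]>35),'red')
m=red&sub&(X[...,2]>35);q=X[m];print('crank z max',np.percentile(q[:,2],[50,90,97]))
m=red&(X[...,2]>200);q=X[m];print('stamp',q.mean(0),np.percentile(q[:,2],[50,97]))
```

```text
jaw 1021 [323. 118.] [546.3 130.3] [79.9 25. ] 19.1 96.2
jaw 915 [327. 167.] [569.5  63.1] [79.6 25.3] 18.9 96.1
jaw 126 [329. 203.] [588.1   9. ] [18.7 18.3] 14.9 93.2
base 2425 [324. 119.] [551.1 116.4] [120.3 204.5] 19.2 15.1
bed 446 [322. 103.] [539.2 149.8] [73.4 13.3] 19.2 61.1
bed 1251 [325. 141.] [558.1  94.9] [75.1 43.1] 19.3 61.1
bed 121 [343. 179.] [600.1  41.2] [29.2 20.4] 16.5 61.1
bed 119 [312. 181.] [558.5  25.1] [28.6 22.4] 19.0 61.2
endblk 425 [328. 191.] [582.1  28.5] [59.1 17.7] 19.1 100.8
red 1538 [262.  15.] [509.1 181.9] [41.6 95.1] 65.3 306.3
red 172 [312. 219.] [554.5  42.6] [ 16.  201.5] 10.8 63.6
crank z max [63.60889028 64.84580515 65.7927678 ]
stamp [485.81601803 192.37968474 307.24490518] [306.29650172 308.27839717]
```

send_rows(
  steps=[
    [[-0.95, -0.13, 0, 0, 1], [-0.95, -0.13, 0, 0, 1], [-0.95, -0.13, 0, 0, 1], [-0.95, -0.13, 0, 0, 1], [-0.95, -0.13, 0, 0, 1]],
  ],
)

```text
time_s: 2.8
ee_pos: [581.4, -118.8, 386.7]
ee_rot: [179.9, -0.0, 105.3]
force: [0.9, 0.0, -0.4]
gripper_width: 91.3
gripper_force: 0.0
```

send_rows(
  steps=[
    [[-0.95, -0.13, 0.1, 0, 1], [-0.95, -0.13, 0.3, 0, 1], [-0.95, -0.13, 0.3, 0, 1], [-0.95, -0.13, 0.3, 0, 1], [-0.95, -0.13, 0.3, 0, 1]],
  ],
)

```text
time_s: 3.22
ee_pos: [606.6, -309.0, 334.2]
ee_rot: [179.9, -0.0, 105.3]
force: [1.1, 0.7, -0.4]
gripper_width: 91.2
gripper_force: 0.0
```

Run:
```python
from h import *
env.grab_frame('wrist');a=grab('wrist','w2.png');s=env.state();print(s['ee_pos'],s['ee_rot'],s['qpos'])
P=a['pixels'];X=pts(a);np.savez('f2.npz',p=P,x=X)
H=cv2.cvtColor(P,cv2.COLOR_RGB2HSV)
m=(abs(X[...,2]-62)<4)&(X[...,0]<680)&(X[...,1]<-200);m[260:]=0
k,l,st,c=cv2.connectedComponentsWithStats(m.astype(np.uint8))
for i in range(1,k):
    if st[i,4]>60:
        q=X[l==i];r=cv2.minAreaRect(q[:,:2].astype(np.float32));print(st[i,4],c[i].round(),r,np.median(q[:,2]),H[l==i].mean(0).round())
t=np.load('f0.npz');X=t['tx'];q=X[(X[...,2]>100)&(X[...,2]<260)&(X[...,1]<-60)&(X[...,1]>-330)&(X[...,0]>450)];print('gauge',q.min(0),q.max(0),len(q))
```

```text
[ 605.72684719 -312.43054371  330.00410187] [-1.79724246e+02 -1.25466330e-01  1.04939820e+02] [-28.20345039  26.64548392  60.3884172   -0.09717846  93.25309376
 -43.14884397]
774 [222. 111.] ((454.672119140625, -276.24774169921875), (44.303043365478516, 30.520200729370117), 72.43490600585938) 63.128799056365665 [72. 10. 65.]
720 [275. 130.] ((530.04541015625, -282.08050537109375), (44.078208923339844, 30.08989715576172), 77.73733520507812) 63.03394783733691 [ 28.  16. 218.]
651 [319. 166.] ((600.8204956054688, -314.2369384765625), (44.151756286621094, 30.173444747924805), 70.29475402832031) 63.10206421297164 [ 23. 165. 227.]
283 [148. 244.] ((377.6969299316406, -500.1360168457031), (3.1716623306274414, 150.15769958496094), 89.95896911621094) 62.35989445040735 [20. 21. 66.]
gauge [ 732.2659605  -329.85971104  100.12388026] [935.08629926 -60.97358247 238.13972091] 1004
```

View pics/w2.png

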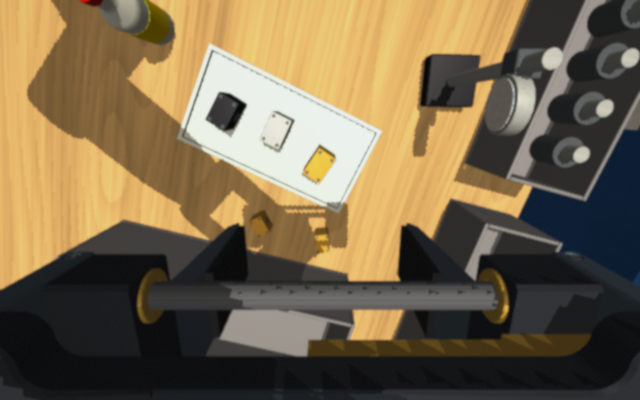

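The wrist view shows the brass part at (319,166), the third in the tray row and measured 44×30 mm with its top at z≈62. The two small brass decoys lie outside the tray at (260,222) and (322,240).

send_rows(
  steps=[
    [[0, 0, 0.5, -1, 1], [0, 0, 0.5, -1, 1], [0, 0, 0.5, -1, 1], [0, 0, 0.5, -1, 1], [0, 0, 0.5, -1, 1]],
  ],
)

```text
time_s: 3.73
ee_pos: [606.8, -306.5, 234.1]
ee_rot: [179.9, 0.0, 140.0]
force: [-0.9, -0.4, -0.1]
gripper_width: 91.2
gripper_force: 0.0
```

send_rows(
  steps=[
    [[0, 0, 0.5, -1, 1], [0, 0, 0.5, -1, 1], [0, 0, 0.5, -1, 1], [0, 0, 0, 0, 1], [0, 0, 0, 0, 1]],
  ],
)

```text
time_s: 4.15
ee_pos: [606.5, -307.0, 174.0]
ee_rot: [180.0, -0.1, 160.1]
force: [0.1, 0.4, -0.2]
gripper_width: 91.3
gripper_force: 0.0
```

```bash
cat >> h.py <<'E'
from scipy.spatial.transform import Rotation as R
def go(t,yaw=None):
    s=env.state();M=R.from_euler('xyz',s['ee_rot'],degrees=True).as_matrix()
    print(s['ee_pos'].round(1),s['ee_rot'].round(2),s['force'].round(1),'units',(M.T@(np.array(t)-s['ee_pos'])/40).round(3),'yaw',None if yaw is None else round((s['ee_rot'][2]-yaw)/6.875,3))
O=np.array([555.3,104.6,0]);U=np.array([-.3272,.9450,0]);V=np.array([-.9450,-.3272,0])
def vise(x,y,z): return O+x*U+y*V+[0,0,z]
E
python3 -c "
from h import *
go([600.8,-314.2,44],160.3)"
```

```text
[ 606.5 -307.   174. ] [ 1.7995e+02 -9.0000e-02  1.6010e+02] [ 0.1  0.4 -0.2] units [ 0.066 -0.221  3.249] yaw -0.03
```

send_rows(
  steps=[
    [[0.07, -0.22, 0.65, -0.03, 1], [0, 0, 0.65, 0, 1], [0, 0, 0.65, 0, 1], [0, 0, 0.65, 0, 1], [0, 0, 0.65, 0, 1]],
  ],
)

```text
time_s: 4.57
ee_pos: [602.6, -316.1, 45.7]
ee_rot: [-180.0, 0.3, 160.2]
force: [-0.1, -0.5, 0.2]
gripper_width: 91.0
gripper_force: 0.0
```

send_rows(
  steps=[
    [[0, 0, 0, 0, 1], [0, 0, 0, 0, 0], [0, 0, 0, 0, 0], [0, 0, 0, 0, 0], [0, 0, 0, 0, 0]],
  ],
  squeeze=35,
)

```text
time_s: 4.98
ee_pos: [602.2, -316.7, 46.4]
ee_rot: [-180.0, 0.2, 160.4]
force: [0.4, -0.1, -0.0]
gripper_width: 67.3
gripper_force: 0.0
```

send_rows(
  steps=[
    [[0, 0, 0, 0, 0], [0, 0, 0, 0, 0], [0, 0, 0, 0, 0], [0, 0, 0, 0, 0], [0, 0, 0, 0, 0]],
  ],
)

```text
time_s: 5.4
ee_pos: [601.2, -315.9, 44.4]
ee_rot: [180.0, 0.0, 160.4]
force: [0.2, 2.2, 2.6]
gripper_width: 43.7
gripper_force: 35.0
```

send_rows(
  steps=[
    [[0, 0, -0.8, 0, 0], [0, 0, -0.9, 0, 0], [0, 0, -0.9, 0.93, 0], [0, 0, -0.9, 0.93, 0], [0, 0, -0.5, 0.93, 0]],
  ],
)

```text
time_s: 5.82
ee_pos: [601.5, -316.8, 207.4]
ee_rot: [180.0, 0.2, 140.9]
force: [1.6, -0.4, -4.1]
gripper_width: 43.6
gripper_force: 35.0
```

send_rows(
  steps=[
    [[0, 0, 0, 0.93, 0], [0, 0, 0, 0.93, 0], [0, 0, 0, 0.93, 0], [0, 0, 0, 0.93, 0], [0, 0, 0, 0.93, 0]],
  ],
)

```text
time_s: 6.23
ee_pos: [599.9, -315.9, 202.1]
ee_rot: [-179.8, -0.1, 108.9]
force: [-0.0, -0.0, -4.4]
gripper_width: 43.5
gripper_force: 35.0
```

Run:
```python
from h import *
go([545,-100,210],109.1); go(vise(-5,0,200),109.1)
t=np.load('f2.npz');X=t['x'];print('gauge px',X[80,445],X[105,510],X[65,545])
```

```text
[ 599.9 -315.9  202.1] [-1.7985e+02 -1.4000e-01  1.0892e+02] [-0.  -0.  -4.4] units [ 5.552  0.451 -0.186] yaw -0.027
[ 599.9 -315.9  202.1] [-1.7985e+02 -1.4000e-01  1.0892e+02] [-0.  -0.  -4.4] units [10.182  2.354  0.07 ] yaw -0.027
gauge px [ 742.14372559 -155.62874677   31.61970484] [ 746.95180518 -191.51371445  210.3190605 ] [ 750.1577561  -159.31356865  230.14469173]
```

send_rows(
  steps=[
    [[0.92, 0.08, 0, 0, 0], [0.92, 0.08, 0, 0, 0], [0.92, 0.08, 0, 0, 0], [0.92, 0.08, 0, 0, 0], [0.92, 0.08, 0, 0, 0]],
  ],
)

```text
time_s: 6.65
ee_pos: [553.6, -135.7, 202.4]
ee_rot: [-179.8, -0.1, 109.2]
force: [-0.2, 0.3, -4.4]
gripper_width: 44.0
gripper_force: 35.0
```

send_rows(
  steps=[
    [[0.92, 0.08, 0, 0, 0], [0.77, 0.32, 0, 0, 0], [0.77, 0.32, 0, 0, 0], [0.77, 0.32, 0, 0, 0], [0.77, 0.32, 0, 0, 0]],
  ],
)

```text
time_s: 7.07
ee_pos: [552.8, 33.2, 202.8]
ee_rot: [-179.8, -0.0, 109.2]
force: [0.3, 0.4, -4.1]
gripper_width: 44.0
gripper_force: 35.0
```

send_rows(
  steps=[
    [[0.77, 0.32, 0, 0, 0], [0.4, 0.16, 0, 0, 0], [0.2, 0.08, 0, 0, 0], [0, 0, 0, 0, 0], [0, 0, 0, 0, 0]],
  ],
)

```text
time_s: 7.48
ee_pos: [556.6, 90.2, 203.2]
ee_rot: [-179.9, 0.0, 109.3]
force: [-0.5, -0.5, -4.4]
gripper_width: 43.8
gripper_force: 35.0
```

Run:
```python
from h import *
f=grab('scene','s2.png');p=f['pixels'][60:300,260:460,::-1];cv2.imwrite('pics/s2c.png',cv2.resize(p,None,fx=2.5,fy=2.5))
go(vise(-5,0,92.5),109.1)
```

```text
[556.7  89.7 203.4] [-1.7991e+02  5.0000e-02  1.0921e+02] [ 0.9 -0.6 -5. ] units [0.241 0.094 2.772] yaw 0.016
```

View pics/s2c.png

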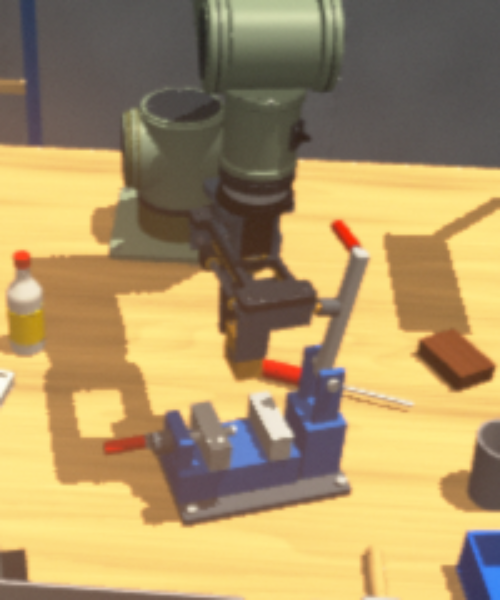

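The scene crop shows the part held above and just before the gap between the jaws. The die, at about (325,305), is clear of the gripper body.

send_rows(
  steps=[
    [[0.2, 0.1, 0, 0, 0], [0, 0, 0.7, 0, 0], [0, 0, 0.7, 0, 0], [0, 0, 0.6, 0, 0], [0, 0, 0.4, 0, 0]],
  ],
)

```text
time_s: 7.95
ee_pos: [556.9, 98.8, 105.6]
ee_rot: [-179.8, -0.0, 109.1]
force: [0.3, -0.6, -4.8]
gripper_width: 44.0
gripper_force: 35.0
```

send_rows(
  steps=[
    [[0, 0, 0.2, 0, 0], [0, 0, 0.1, 0, 0], [0, 0, 0, 0, 0], [0, 0, 0, 0, 0], [0, 0, 0, 0, 0]],
  ],
)

```text
time_s: 8.37
ee_pos: [559.3, 99.9, 97.3]
ee_rot: [179.8, 0.0, 109.2]
force: [-1.1, -0.1, -4.1]
gripper_width: 43.8
gripper_force: 35.0
```

```bash
python3 -c "
from h import *
go(vise(-6,0,92.4),109.1)"
```

```text
[559.3  99.9  97.3] [1.7983e+02 3.0000e-02 1.0923e+02] [-1.1 -0.1 -4.1] units [-0.006 -0.056  0.123] yaw 0.018
```

send_rows(
  steps=[
    [[0, -0.05, 0.06, 0, 0], [0, 0, 0.05, 0, 0], [0, 0, 0, 0, 0], [0, 0, 0, 0, 0], [0, 0, 0, 0, 0]],
  ],
)

```text
time_s: 8.78
ee_pos: [556.5, 99.2, 92.3]
ee_rot: [179.9, 0.0, 109.2]
force: [-1.3, -0.6, 2.5]
gripper_width: 43.6
gripper_force: 35.0
```

send_rows(
  steps=[
    [[0, 0, 0, 0, 0.7], [0, 0, 0, 0, 0.7], [0, 0, 0, 0, 0.7], [0, 0, 0, 0, 0.7], [0, 0, -0.3, 0, 0.7]],
  ],
)

```text
time_s: 9.2
ee_pos: [554.8, 99.0, 101.7]
ee_rot: [-179.7, -0.1, 109.2]
force: [-0.2, -0.5, -0.1]
gripper_width: 63.9
gripper_force: 0.0
```

send_rows(
  steps=[
    [[0, 0, -0.7, 0, 0.7], [0, 0, -0.8, 0, 0.7], [0, 0, -0.9, 0, 0.7], [-0.3, 0, -0.9, 0, 0.7], [-0.8, 0, 0, 0, 0.7]],
  ],
)

```text
time_s: 9.62
ee_pos: [574.0, 60.4, 243.7]
ee_rot: [179.2, 0.1, 109.5]
force: [1.7, -0.4, 1.1]
gripper_width: 63.9
gripper_force: 0.0
```

send_rows(
  steps=[
    [[-0.8, 0, 0, 0, 0.5], [-0.8, 0, 0, 0, 0.5], [-0.4, 0, 0, 0, 0.5], [-0.2, 0, 0, 0, 0.5], [0, 0, 0, 0, 0.5]],
  ],
)

```text
time_s: 10.03
ee_pos: [600.1, -26.8, 235.2]
ee_rot: [-180.0, -0.0, 109.1]
force: [-0.3, 0.8, -0.4]
gripper_width: 45.8
gripper_force: 0.0
```

Run:
```python
from h import *
a=grab('wrist','w3.png')
P=a['pixels'];X=pts(a);H=cv2.cvtColor(P,cv2.COLOR_RGB2HSV)
L=(X-O)@np.stack([U,V,[0,0,1]]).T
inb=(abs(L[...,1])<70)
def r(m,nm):
    k,l,st,c=cv2.connectedComponentsWithStats(m.astype(np.uint8))
    for i in range(1,k):
        if st[i,4]>60:
            q=L[l==i];rr=cv2.minAreaRect(q[:,:2].astype(np.float32));print(nm,st[i,4],c[i].round(),np.round(rr[0],1),np.round(rr[1],1),round(rr[2],1),np.median(q[:,2]).round(1),np.percentile(q[:,2],97).round(1))
r(inb&(abs(L[...,2]-110)<4)&(abs(L[...,0])<40),'part')
r(inb&(abs(L[...,2]-95)<4)&(abs(L[...,0])<70)&(H[...,1]<90),'jaw')
r(inb&((H[...,0]<6)|(H[...,0]>174))&(H[...,1]>180)&(L[...,2]>35)&(L[...,2]<130),'crank')
go(vise(-138,34,120),109.1)
```

```text
part 1970 [323.  43.] [-3.4 -1.7] [29.9 44.1] 0.2 111.1 112.6
jaw 2230 [320.  12.] [24.2  0.1] [19.6 80. ] 0.0 96.1 97.6
jaw 2355 [321.  93.] [-43.9  -0.1] [24.3 79.9] 0.0 96.1 97.5
crank 447 [294. 180.] [-135.3   31.3] [12.7 45. ] 88.9 63.3 65.2
[599.7 -25.5 235.2] [-1.7998e+02 -5.0000e-02  1.0917e+02] [ 0.4  0.5 -0.1] units [-0.014 -0.834  2.881] yaw 0.011
```

View pics/w3.png

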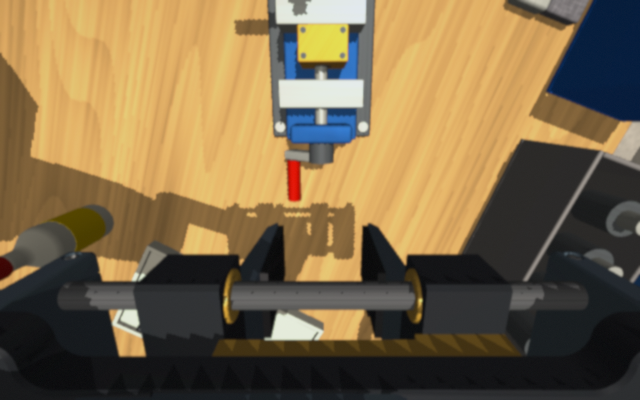

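Wrist view: the part stands between the jaws at (323,43) and the crank handle is at (294,180). In the vise frame the part is at (-3.4, -1.7) mm and square. The crank reads about 4.06 rad.

send_rows(
  steps=[
    [[0, -0.5, 0.8, 0, 0.5], [0, -0.28, 0.8, 0, 0.5], [0, 0, 0.8, 0, 0.5], [0, 0, 0.8, 0, 0.5], [0, 0, 0.8, 0, 0.5]],
  ],
)

```text
time_s: 10.5
ee_pos: [569.7, -34.1, 74.7]
ee_rot: [179.9, -0.0, 109.3]
force: [0.8, 0.3, -0.1]
gripper_width: 45.7
gripper_force: 0.0
```

send_rows(
  steps=[
    [[0, 0, 0.5, 0, 0.5], [0, 0, 0.25, 0, 0.5], [0, 0, 0, 0, 0.5], [0, 0, 0, 0, 0.5], [0, 0, 0, 0, 0.5]],
  ],
)

```text
time_s: 10.92
ee_pos: [571.7, -35.3, 47.2]
ee_rot: [179.8, 0.1, 109.3]
force: [0.3, 0.6, -0.3]
gripper_width: 45.6
gripper_force: 0.0
```

Run:
```python
from h import *
go(vise(-138,32,37),109.1)
a=4.06+np.arange(0,26)*0.4
c=np.stack([np.sin(a),-np.cos(a)],1); c=(c-c[0]).round(2)
d=np.diff(c,axis=0).round(2)
for i in range(0,25,5): print(round(a[i+5],2),[[0,float(y),float(z),0,0] for y,z in d[i:i+5]])
```

```text
[571.7 -35.3  47.2] [1.7983e+02 6.0000e-02 1.0928e+02] [ 0.3  0.6 -0.3] units [-0.011 -0.043  0.255] yaw 0.026
6.06 [[0, -0.17, -0.36, 0, 0], [0, -0.02, -0.39, 0, 0], [0, 0.13, -0.38, 0, 0], [0, 0.27, -0.29, 0, 0], [0, 0.36, -0.16, 0, 0]]
8.06 [[0, 0.4, -0.01, 0, 0], [0, 0.37, 0.14, 0, 0], [0, 0.28, 0.28, 0, 0], [0, 0.16, 0.37, 0, 0], [0, -0.01, 0.4, 0, 0]]
10.06 [[0, -0.15, 0.36, 0, 0], [0, -0.29, 0.28, 0, 0], [0, -0.37, 0.14, 0, 0], [0, -0.4, -0.01, 0, 0], [0, -0.36, -0.17, 0, 0]]
12.06 [[0, -0.27, -0.3, 0, 0], [0, -0.13, -0.37, 0, 0], [0, 0.03, -0.4, 0, 0], [0, 0.18, -0.35, 0, 0], [0, 0.3, -0.26, 0, 0]]
14.06 [[0, 0.38, -0.12, 0, 0], [0, 0.39, 0.04, 0, 0], [0, 0.35, 0.18, 0, 0], [0, 0.25, 0.31, 0, 0], [0, 0.11, 0.39, 0, 0]]
```

send_rows(
  steps=[
    [[0, -0.04, 0.22, 0, 0.5], [0, 0, 0, 0, 0.5], [0, 0, 0, 0, 0], [0, 0, 0, 0, 0], [0, 0, 0, 0, 0]],
  ],
  squeeze=25,
)

```text
time_s: 11.33
ee_pos: [569.1, -36.3, 37.1]
ee_rot: [180.0, 0.0, 109.2]
force: [0.3, 0.6, 1.4]
gripper_width: 28.7
gripper_force: 0.0
```

send_rows(
  steps=[
    [[0, 0, 0, 0, 0], [0, 0, 0, 0, 0], [0, 0, 0, 0, 0], [0, 0, 0, 0, 0], [0, 0, 0, 0, 0]],
  ],
)

```text
time_s: 11.75
ee_pos: [568.7, -36.4, 36.8]
ee_rot: [-180.0, 0.0, 109.2]
force: [-1.4, -0.5, 1.4]
gripper_width: 15.8
gripper_force: 25.0
```

```bash
python3 -c "
from h import *
go(vise(-138,32,37),109.1)"
```

```text
[568.7 -36.4  36.8] [-179.99    0.    109.24] [-1.4 -0.5  1.4] units [-0.01   0.035 -0.004] yaw 0.021
```

send_rows(
  steps=[
    [[0, -0.17, -0.36, 0, 0], [0, -0.02, -0.39, 0, 0], [0, 0.13, -0.38, 0, 0], [0, 0.27, -0.29, 0, 0], [0, 0.36, -0.16, 0, 0]],
  ],
)

```text
time_s: 12.17
ee_pos: [589.1, -29.3, 100.8]
ee_rot: [-179.9, -0.0, 109.2]
force: [-2.0, 0.3, -4.3]
gripper_width: 15.5
gripper_force: 25.0
```

Tracking is good and forces are low, so I'll keep turning.

send_rows(
  steps=[
    [[0, 0.4, -0.01, 0, 0], [0, 0.37, 0.14, 0, 0], [0, 0.28, 0.28, 0, 0], [0, 0.16, 0.37, 0, 0], [0, -0.01, 0.4, 0, 0]],
  ],
)

```text
time_s: 12.58
ee_pos: [635.1, -13.1, 51.6]
ee_rot: [-179.8, 0.0, 109.3]
force: [-7.8, -3.2, 5.1]
gripper_width: 15.4
gripper_force: 25.0
```

send_rows(
  steps=[
    [[0, -0.15, 0.36, 0, 0], [0, -0.29, 0.28, 0, 0], [0, -0.37, 0.14, 0, 0], [0, -0.4, -0.01, 0, 0], [0, -0.36, -0.17, 0, 0]],
  ],
)

```text
time_s: 13.0
ee_pos: [577.3, -33.4, 28.1]
ee_rot: [179.8, 0.0, 109.2]
force: [3.8, 3.1, 2.8]
gripper_width: 15.7
gripper_force: 25.0
```

send_rows(
  steps=[
    [[0, -0.27, -0.3, 0, 0], [0, -0.13, -0.37, 0, 0], [0, 0.03, -0.4, 0, 0], [0, 0.18, -0.35, 0, 0], [0, 0.3, -0.26, 0, 0]],
  ],
)

```text
time_s: 13.42
ee_pos: [578.6, -32.9, 96.0]
ee_rot: [-179.8, -0.0, 109.2]
force: [-1.2, -0.6, -5.4]
gripper_width: 15.1
gripper_force: 25.0
```

Run:
```python
from h import *
s=env.state();L=np.stack([U,V])@(s['ee_pos']-O);print(L,s['ee_pos'][2]+19,np.arctan2(-L[1],s['ee_pos'][2]+19-80)+4*np.pi,s['force'],s['torque'])
```

```text
[-137.605638     22.96952977] 114.96988228423088 11.985203728696025 [-1.22703719 -0.59155679 -5.44914035] [-0.35298037  0.10623622 -0.09249534]
```

send_rows(
  steps=[
    [[0, 0.28, -0.1, 0, 0], [0, 0.2, -0.02, 0, 0], [0, 0, 0, 0, 0]],
  ],
)

```text
time_s: 13.67
ee_pos: [600.6, -25.5, 101.2]
ee_rot: [179.8, 0.0, 109.3]
force: [0.9, 0.5, 7.0]
gripper_width: 15.6
gripper_force: 25.0
```

send_rows(
  steps=[
    [[0, 0.15, 0.01, 0, 0], [0, 0, 0, 0, 0], [0, 0, 0, 0, 0]],
  ],
)

```text
time_s: 13.92
ee_pos: [604.6, -24.1, 100.8]
ee_rot: [180.0, 0.0, 109.2]
force: [-2.5, -2.4, 7.6]
gripper_width: 15.3
gripper_force: 25.0
```

```bash
cat > c.py <<'E'
from h import *
s=env.state();L=np.stack([U,V])@(s['ee_pos']-O);print(L,s['ee_pos'][2]+19,np.arctan2(-L[1],s['ee_pos'][2]+19-80)+4*np.pi,'F vise',np.stack([U,V])@s['force'],s['force'][2])
E
python3 c.py
```

```text
[-137.722317     -4.44189516] 119.77694662347412 12.677579962572551 F vise [-1.48085613  3.11905392] 7.631922825127021
```

send_rows(
  steps=[
    [[0, 0.15, 0.03, 0, 0], [0, 0, 0, 0, 0], [0, 0, 0, 0, 0]],
  ],
)

```text
time_s: 14.17
ee_pos: [608.9, -22.6, 99.7]
ee_rot: [-179.9, 0.0, 109.3]
force: [-5.3, -2.3, 9.1]
gripper_width: 15.2
gripper_force: 25.0
```

```bash
python3 c.py
```

```text
[-137.72241798   -9.07714897] 118.66120491434457 12.79698072859571 F vise [-0.45677486  5.73065552] 9.132781367893527
```

send_rows(
  steps=[
    [[0, 0.14, 0.05, 0, 0], [0, 0, 0, 0, 0], [0, 0, 0, 0, 0]],
  ],
)

```text
time_s: 14.42
ee_pos: [613.3, -21.0, 97.9]
ee_rot: [-179.8, 0.0, 109.3]
force: [-9.2, -3.9, 12.6]
gripper_width: 15.4
gripper_force: 25.0
```

send_rows(
  steps=[
    [[0, 0.13, 0.07, 0, 0], [0, 0, 0, 0, 0], [0, 0, 0, 0, 0]],
  ],
)

```text
time_s: 14.67
ee_pos: [617.5, -19.6, 95.6]
ee_rot: [-179.7, 0.0, 109.3]
force: [-11.0, -4.7, 15.0]
gripper_width: 15.2
gripper_force: 25.0
```

```bash
python3 c.py
```

```text
[-137.70283535  -18.14819385] 114.55972891781414 13.049915969607357 F vise [-0.85132305 11.92161938] 14.966204904204647
```

send_rows(
  steps=[
    [[0, 0.12, 0.09, 0, 0], [0, 0, 0, 0, 0], [0, 0.1, 0.11, 0, 0], [0, 0, 0, 0, 0], [0, 0, 0, 0, 0]],
  ],
)

```text
time_s: 15.08
ee_pos: [623.2, -17.5, 87.2]
ee_rot: [-179.4, -0.0, 109.3]
force: [-15.6, -7.6, 17.7]
gripper_width: 15.2
gripper_force: 25.0
```

```bash
python3 c.py
```

```text
[-137.56102987  -24.24151313] 106.23736792056816 13.312250949766929 F vise [-2.11550439 17.23411113] 17.70939239179761
```

The clamp is firm: about 25 N tangential at the handle, crank at 13.3 rad. I'll release it and go to the stamp handle.

send_rows(
  steps=[
    [[0, 0, 0, 0, 0.5], [0, 0, 0, 0, 0.5], [0, 0, 0, 0, 0.5], [0, 0, 0, 0, 0.5], [0, 0, -0.5, 0, 0.5]],
  ],
)

```text
time_s: 15.5
ee_pos: [621.2, -17.6, 100.0]
ee_rot: [-178.9, -0.2, 109.3]
force: [-7.0, -6.0, -3.1]
gripper_width: 44.8
gripper_force: 4.0
```

send_rows(
  steps=[
    [[0, 0, -1, 0, 0.5], [0, 0, -1, 0, 0.5], [0, 0, -1, 0.95, 0.5], [0, 0, -1, 0.95, 0.5], [0, 0, -1, 0.95, 0.5]],
  ],
)

```text
time_s: 15.92
ee_pos: [628.5, -15.2, 307.3]
ee_rot: [180.0, -0.1, 89.3]
force: [0.8, -0.0, -0.0]
gripper_width: 45.6
gripper_force: 0.0
```

send_rows(
  steps=[
    [[0, 0, -1, 1, 0.5], [0, 0, -0.3, 1, 0.5], [0, 0, 0, 1, 0.5], [0, 0, 0, 1, 0.5], [0, 0, 0, 1, 0.5]],
  ],
)

```text
time_s: 16.33
ee_pos: [629.1, -15.1, 357.6]
ee_rot: [180.0, -0.1, 54.9]
force: [0.2, 0.0, -0.3]
gripper_width: 45.8
gripper_force: 0.0
```

send_rows(
  steps=[
    [[0, 0, 0, 1, 0.5], [0, 0, 0, 1, 0.5], [0, 0, 0, 1, 0.5], [0, 0, 0, 1, 0.5], [0, 0, 0, 1, 0.5]],
  ],
)

```text
time_s: 16.75
ee_pos: [629.0, -15.1, 357.1]
ee_rot: [-179.9, -0.0, 20.6]
force: [-0.6, 0.0, -0.3]
gripper_width: 45.6
gripper_force: 0.0
```

Run:
```python
from h import *
print(env.state()['qpos'])
go(vise(107,37,345),19.1)
a=grab('wrist','w4.png');X=pts(a);H=cv2.cvtColor(a['pixels'],cv2.COLOR_RGB2HSV)
L=(X-O)@np.stack([U,V,[0,0,1]]).T
m=(abs(L[...,2]-110)<5)&(abs(L[...,0])<25)&(abs(L[...,1])<40)&(H[...,1]>100)
print(m.sum(),cv2.minAreaRect(L[m][:,:2].astype(np.float32)),np.median(L[m][:,2]))
```

```text
[-2.45222282e+00  2.09254794e+01  6.56633964e+01  5.29249252e-02
  9.34218782e+01  6.69885108e+01]
[629.  -15.1 357.1] [-1.7995e+02 -1.0000e-02  2.0560e+01] [-0.6  0.  -0.3] units [-1.53  -6.147  0.307] yaw 0.213
688 ((-0.3132600784301758, -1.771799087524414), (30.109880447387695, 43.5300178527832), 0.04962362349033356) 111.17397550014744
```

send_rows(
  steps=[
    [[-0.22, -0.88, 0, 0.21, 0.5], [-0.22, -0.88, 0, 0, 0.5], [-0.22, -0.88, 0, 0, 0.5], [-0.22, -0.88, 0, 0, 0.5], [-0.22, -0.88, 0, 0, 0.5]],
  ],
)

```text
time_s: 17.22
ee_pos: [526.8, 136.8, 357.5]
ee_rot: [-179.9, -0.0, 19.6]
force: [-0.5, 0.4, -0.2]
gripper_width: 45.4
gripper_force: 0.0
```

send_rows(
  steps=[
    [[-0.2, -0.88, 0, 0, 0.5], [-0.2, -0.86, 0, 0, 0.5], [0, 0, 0, 0, 0.5], [0, 0, 0, 0, 0.5], [0, 0, 0, 0, 0.5]],
  ],
)

```text
time_s: 17.63
ee_pos: [489.8, 195.5, 357.9]
ee_rot: [180.0, -0.0, 19.5]
force: [-0.0, 0.5, -0.8]
gripper_width: 45.7
gripper_force: 0.0
```

Run:
```python
from h import *
go(vise(107,37,279.3),19.1)
```

```text
[489.8 195.5 357.9] [ 1.7998e+02 -1.0000e-02  1.9540e+01] [-0.   0.5 -0.8] units [-0.121  0.007  1.964] yaw 0.064
```

send_rows(
  steps=[
    [[-0.12, 0, 0.5, 0.06, 0.5], [0, 0, 0.6, 0, 0.5], [0, 0, 0.6, 0, 0.5], [0, 0, 0.26, 0, 0.5], [0, 0, 0, 0, 0.5]],
  ],
  squeeze=20,
)

```text
time_s: 18.05
ee_pos: [484.3, 192.5, 277.1]
ee_rot: [180.0, 0.3, 19.0]
force: [-0.6, -1.0, 0.5]
gripper_width: 45.7
gripper_force: 0.0
```

send_rows(
  steps=[
    [[0, 0, 0, 0, 0], [0, 0, 0, 0, 0], [0, 0, 0, 0, 0], [0, 0, 0, 0, 0], [0, 0, 0, 0, 0]],
  ],
)

```text
time_s: 18.47
ee_pos: [485.3, 194.4, 280.9]
ee_rot: [-180.0, -0.1, 19.0]
force: [1.1, 0.6, 0.6]
gripper_width: 15.7
gripper_force: 20.2
```

Run:
```python
from h import *
go(vise(107,37,279.3),19.1);print(env.state()['gripper_width'])
a=np.r_[np.linspace(0,1.56,14),1.62,1.68]
c=-3.75*np.stack([np.sin(.15-a),np.cos(.15-a)],1); c=(c-c[0]).round(2)
d=np.diff(c,axis=0).round(2)
for i in range(0,15,5): print(round(a[i+5],2),[[0,float(y),float(z),0,0] for y,z in d[i:i+5]])
```

```text
[485.3 194.4 280.9] [-1.7997e+02 -1.1000e-01  1.9040e+01] [1.1 0.6 0.6] units [-0.005  0.018  0.039] yaw -0.009
15.728565519937742
0.6 [[0, 0.45, -0.04, 0, 0], [0, 0.45, 0.01, 0, 0], [0, 0.44, 0.07, 0, 0], [0, 0.44, 0.12, 0, 0], [0, 0.41, 0.17, 0, 0]]
1.2 [[0, 0.39, 0.22, 0, 0], [0, 0.37, 0.27, 0, 0], [0, 0.33, 0.3, 0, 0], [0, 0.29, 0.35, 0, 0], [0, 0.24, 0.37, 0, 0]]
1.68 [[0, 0.2, 0.4, 0, 0], [0, 0.15, 0.43, 0, 0], [0, 0.1, 0.44, 0, 0], [0, 0.03, 0.22, 0, 0], [0, 0.02, 0.22, 0, 0]]
```

send_rows(
  steps=[
    [[0, 0.45, -0.04, 0, 0], [0, 0.45, 0.01, 0, 0], [0, 0.44, 0.07, 0, 0], [0, 0.44, 0.12, 0, 0], [0, 0.41, 0.17, 0, 0]],
  ],
)

```text
time_s: 18.88
ee_pos: [514.1, 111.7, 267.6]
ee_rot: [-179.9, -0.2, 19.1]
force: [1.1, 3.9, -2.3]
gripper_width: 15.5
gripper_force: 20.0
```

send_rows(
  steps=[
    [[0, 0.39, 0.22, 0, 0], [0, 0.37, 0.27, 0, 0], [0, 0.33, 0.3, 0, 0], [0, 0.29, 0.35, 0, 0], [0, 0.24, 0.37, 0, 0]],
  ],
)

```text
time_s: 19.3
ee_pos: [535.4, 50.3, 206.9]
ee_rot: [-179.9, -0.2, 19.0]
force: [0.5, 3.8, 1.3]
gripper_width: 15.6
gripper_force: 20.0
```

send_rows(
  steps=[
    [[0, 0.2, 0.4, 0, 0], [0, 0.15, 0.43, 0, 0], [0, 0.1, 0.44, 0, 0], [0, 0.03, 0.22, 0, 0], [0, 0, 0, 0, 0]],
  ],
)

```text
time_s: 19.72
ee_pos: [541.6, 32.3, 146.0]
ee_rot: [-180.0, -0.1, 19.0]
force: [2.3, 2.2, 3.6]
gripper_width: 15.5
gripper_force: 20.0
```

```bash
python3 c.py; python3 -c "
from h import *
go(vise(-65,37,131))"
```

```text
[-63.84422187  36.61852368] 165.02831808188338 12.159713416373956 F vise [ 1.35158579 -2.88452457] 3.5867680911506636
[541.6  32.3 146. ] [-1.7996e+02 -7.0000e-02  1.9020e+01] [2.3 2.2 3.6] units [-0.01   0.029  0.376] yaw None
```

send_rows(
  steps=[
    [[0, 0.03, 0.2, 0, 0], [0, 0, 0.15, 0, 0], [0, 0, 0, 0, 0], [0, 0, 0, 0, 0]],
  ],
)

```text
time_s: 20.05
ee_pos: [541.8, 31.7, 133.3]
ee_rot: [-180.0, -0.1, 19.0]
force: [1.1, 5.2, 2.8]
gripper_width: 15.3
gripper_force: 20.0
```

send_rows(
  steps=[
    [[0, 0, 0.08, 0, 0], [0, 0, 0, 0, 0], [0, 0, 0, 0, 0]],
  ],
)

```text
time_s: 20.3
ee_pos: [541.9, 31.7, 131.9]
ee_rot: [-180.0, -0.2, 19.0]
force: [-2.1, 5.3, 12.8]
gripper_width: 15.2
gripper_force: 20.0
```

send_rows(
  steps=[
    [[0, 0, 0.06, 0, 0], [0, 0, 0, 0, 0], [0, 0, 0, 0, 0], [0, 0, -0.14, 0, 0]],
  ],
)

```text
time_s: 20.63
ee_pos: [541.9, 31.7, 134.5]
ee_rot: [-180.0, -0.2, 19.0]
force: [0.3, 5.8, 3.3]
gripper_width: 15.7
gripper_force: 20.0
```

send_rows(
  steps=[
    [[0, -0.03, -0.35, 0, 0], [0, -0.03, -0.22, 0, 0], [0, -0.1, -0.44, 0, 0], [0, -0.15, -0.43, 0, 0], [0, -0.2, -0.4, 0, 0]],
  ],
)

```text
time_s: 21.05
ee_pos: [535.1, 50.9, 207.2]
ee_rot: [-179.9, -0.1, 19.0]
force: [2.5, 7.2, -1.8]
gripper_width: 15.3
gripper_force: 20.0
```

send_rows(
  steps=[
    [[0, -0.24, -0.37, 0, 0], [0, -0.29, -0.35, 0, 0], [0, -0.33, -0.3, 0, 0], [0, -0.37, -0.27, 0, 0], [0, -0.39, -0.22, 0, 0]],
  ],
)

```text
time_s: 21.47
ee_pos: [513.9, 112.0, 267.0]
ee_rot: [180.0, -0.1, 19.0]
force: [3.9, 5.8, -7.4]
gripper_width: 15.7
gripper_force: 20.0
```

send_rows(
  steps=[
    [[0, -0.41, -0.17, 0, 0], [0, -0.44, -0.12, 0, 0], [0, -0.44, -0.07, 0, 0], [0, -0.45, -0.01, 0, 0], [0, -0.45, 0.04, 0, 0]],
  ],
)

```text
time_s: 21.88
ee_pos: [485.3, 194.1, 280.1]
ee_rot: [179.9, -0.1, 19.0]
force: [3.0, 0.7, -4.3]
gripper_width: 15.4
gripper_force: 20.0
```

```bash
python3 -c "
from h import *
go(vise(107,37,279.3),19.1)"
```

```text
[485.3 194.1 280.1] [ 1.7987e+02 -1.0000e-01  1.9040e+01] [ 3.   0.7 -4.3] units [-0.005  0.013  0.021] yaw -0.009
```

send_rows(
  steps=[
    [[0, 0, 0, 0, 0.5], [0, 0, 0, 0, 0.5], [0, 0, 0, 0, 0.5], [0, 0, 0, 0, 0.5], [0, 0, -0.4, 0, 0.5]],
  ],
)

```text
time_s: 22.3
ee_pos: [483.4, 192.4, 293.3]
ee_rot: [180.0, 0.4, 19.0]
force: [-0.2, -0.9, -0.6]
gripper_width: 44.6
gripper_force: 0.0
```

send_rows(
  steps=[
    [[0, 0, -0.7, 0, 0.5], [0, 0, -0.8, 0, 0.5], [0, 0, -0.8, 0, 0.5], [-0.5, 0.5, 0, 0, 0.5], [-0.5, 0.8, 0, 0, 0.5]],
  ],
)

```text
time_s: 22.72
ee_pos: [464.7, 132.2, 389.7]
ee_rot: [-180.0, -0.2, 19.2]
force: [1.0, -0.6, -0.2]
gripper_width: 45.5
gripper_force: 0.0
```

send_rows(
  steps=[
    [[-0.5, 0.8, 0, 0, 0.5], [-0.2, 0.4, 0, 0, 0.5], [0, 0, 0, 0, 0.5], [0, 0, 0, 0, 0.5], [0, 0, 0, 0, 0.5]],
  ],
)

```text
time_s: 23.13
ee_pos: [453.4, 77.4, 387.9]
ee_rot: [-180.0, -0.0, 19.0]
force: [-0.3, -0.2, -0.1]
gripper_width: 45.8
gripper_force: 0.0
```

Run:
```python
from h import *
f=grab('scene');X=pts(f);H=cv2.cvtColor(f['pixels'],cv2.COLOR_RGB2HSV)
L=(X-O)@np.stack([U,V,[0,0,1]]).T
m=(H[...,0]<6)&(H[...,1]>190)&(L[...,2]>200)&(L[...,2]<400)
print('handle',np.median(L[m],0),m.sum())
m=(abs(L[...,0])<30)&(abs(L[...,1])<40)&(abs(L[...,2]-110)<5)&(H[...,1]>100)
print('part top',m.sum(),cv2.minAreaRect(L[m][:,:2].astype(np.float32)),np.median(L[m][:,2]))
cv2.imwrite('pics/s3c.png',cv2.resize(f['pixels'][60:300,260:460,::-1],None,fx=2.5,fy=2.5));s=env.state();print(s['ee_pos'],s['force'],s['time_s'])
```

```text
handle [103.04951275  32.63622007 305.57864511] 36
part top 132 ((-0.5632867813110352, 0.41263389587402344), (49.93903350830078, 32.126163482666016), 87.19197082519531) 110.14447064861594
[453.411818    77.77452211 387.786591  ] [ 0.50193213 -0.0894068  -0.38343785] 23.1833
```

View pics/s3c.png

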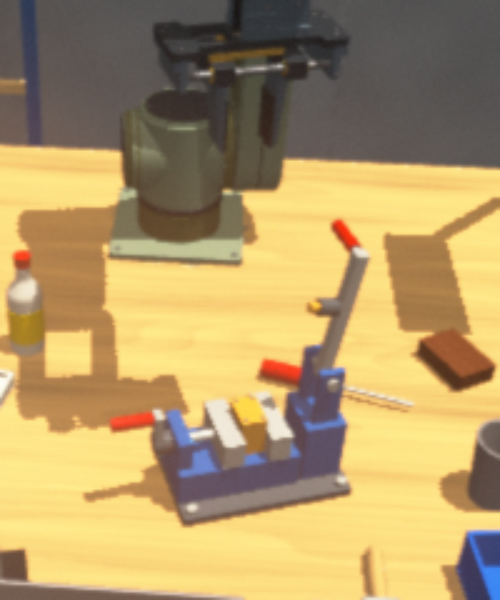

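The picture shows the brass part clamped between the jaws at (248,422), the stamp arm upright with its handle at (345,237), and the gripper well clear. I'm handing the job in.

```bash
python3 -c "
from h import *
print(env.job_done())"
```

```text
the job is handed in; nothing more can be done
None
```

The brass part is clamped upright and centred in the vise and has been stamped; the stamp arm is back upright, the robot is clear, and I handed the job in at about 23 s; no verdict was returned.

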